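# Fresh roll in the receipt printer, cover clicked shut

## Robot

A 6-joint arm with a two-finger parallel gripper is mounted at the origin on a cart in front of the work surface, level with it; the furniture and walls round the work are solid. World frame = base frame: x ahead of the robot, y to its left, z up, the work surface at z = 0. Lengths are in m, angles in rad, forces in N, time in s.
With the tool pointing down it reaches from about 0.3 to 0.875 m from the base axis. Payload 4.2 kg.
Tool frame: the origin (TCP) lies between the finger pads; the fingertips stand 22 mm ahead of it and the grasp point (between the pads) lies 3 mm ahead of it; z points along the fingers, y is the line along which they close (so a half turn about z gives the same grasp; the last joint's range is limited). The gripper opens to 85 mm and grips with 20 to 120 N. Pads are 22 mm wide; open, the fingers measure 114 mm over their backs; the gripper's body (76 mm by 85 mm) begins 54 mm behind the grasp point. The pads swing forward as they close: fully open they stand 13 mm farther back than shut.
Start: joints at [-1.126, 0.32, 1.565, -0, 1.257, -0.02], TCP at [0.258, -0.514, 0.253] pointing down, gripper open.
Joint ranges: [-3.11, 3.11], [-0.84, 2.01], [0.21, 2.61], [-1.34, 4.49], [0.05, 2.63], [-2.56, 2.56]. Speed limits (rad/s): [2.57, 2.57, 3.14, 3.14, 3.14, 3.14].

## Interface

Orientations are given as a rotation vector (axis times angle).
In Python, from cell import bot gives the robot as it stands.
- The arm moves only by the shell command python3 -m creep 'ROWS'. ROWS is JSON, a list of rows, each a list of 5 numbers: the closure, from -1 (fully open) to 1 (shut), then the shift along the tool's x, y, z in cm, then the turn about the tool's z in rad. A call has 1 to 12 rows; each row is the pose to reach, as a shift and turn from the pose commanded when the call began, along the tool's axes at that moment; what a row does not reach only later rows make up. A row lasts 1/10 s, in which the tool goes at most 50 mm and 8.59 degrees, less where a joint would pass 70% of its speed; a pose out of reach is approached as far as the arm can. A call with a gripper value outside its range is refused whole. The fingers move at their own pace and stop on an object; the grip force is fixed at half the most. Time passes only in rows, so rows that repeat a pose let the fingers close. It gives the time, the measured TCP pose, the force, the opening and the grip force at its end, in the units of the state.
- bot.get_obs(): the state, without advancing time (a new reading comes with each control period).
- bot.snapshot(name): name is "scene" or "top"; returns (picture, depth): 400x640x3 uint8, red, green, blue; 400x640 float32, m along the optical axis (not along the pixel's ray), 0 where there is no reading.
- bot.camera_model(name): a dict with "fx", "fy", "cx", "cy" (pixels), "dist_coeffs" ([k1, k2, p1, p2, k3] as OpenCV has them; the pictures are not rectified), "R" (3x3) and "t" (3): a world point X has camera coordinates R X + t. Camera axes: x right, y down, z forward; pixel columns grow to the right and rows downward; lengths in m; the calibration is good to about 2 mm. A picture is of the moment at which its call begins. camera_model takes no time and is no camera call.
- bot.close_job(): hands the job in; it is judged then, once.
Trained networks look in the newest picture that a camera, given by its name, has taken for a name from the list of things; names that differ only in an ending like _2 or _b are one class to them, and where a whole thing is asked for, a point or a joint stands for the part that bears it (a point fixed in the world has none). Each returns a list of dicts, best first, with "conf" (0 to 1); they miss things now and then, are a little off and sometimes report something else, mostly with a low value. They report only what shows in the picture. A call takes as long as a camera call.
- bot.recognise(camera, name): "box" ([left, top, right, bottom] in pixels, round what is visible of it).
- bot.landmark_of(camera, name): "point" ([column, row] in pixels: a listed point, or the origin of a listed thing).
The state is a dict: "time_s": time; "qpos": joint angles; "dq": joint speeds; "joint_efforts": joint torques, N m; "position": TCP position; "eef_rot": TCP orientation; "ft_force": force on the tool from outside, world axes, zero at the start; "ft_torque": the same for the moment, N m; "gripper_width": finger opening in m; "finger_force": force on a finger pad.
Only numpy, scipy, OpenCV 4.12 (cv2) and the standard library are available. Lean on these libraries where they do the work, as an engineer would, in place of code of your own. Each camera call takes 0.05 s, during which the arm holds its last target. There are 200 camera calls.

## Task

The receipt printer on the counter stands open and empty. Lay the till roll into its cradle with the roll lying across the printer and let go of it, then swing the cover down over it and press the cover's front edge until the clip snaps; do not force it. Keep on pressing after the snap and finish like that, with the fingers still pushing the cover down, and leave the two lidded pots and the sauce cup where they stand.

Things in the scene. Friction and masses are not known exactly. Their poses are not given: they have to be found in the camera images.
- printer: Receipt printer fixed to the counter: a grey open box 175 (x) x 135 (y) x 85 mm high, walls 5 mm, with a white cover. Origin under its centre; x points from its front to the hinge at the back, y along its width, z up. Inside (165 x 125 mm, floor 12 mm up): two black cradle bars across y and two low black end guides, tops 24 mm up, 69 mm apart in y. Inside the front wall: the black clip and two black sprung buffers.
- roll_seat (a point): Where the middle of the seated roll comes to lie: 10 mm in front of the printer's centre, 44 mm above the counter; same axes as the printer. The seated roll's axis lies along y.
- till_roll: Loose white roll of till paper, diameter 62 mm, 57 mm long, 90 g, lying on its side on the counter. Origin at the centre of one end face; its z axis is the axis of the roll and points through to the other end. It can be taken from above across its two flat ends.
- roll_middle (a point): Middle of the till roll, on its axis, 28.5 mm from either end.
- cover (a joint): Angle of the cover in rad: 0 = pressed all the way down on its stop, grows as it opens; stays where it is left. It starts about upright (1.55 to 1.75). On closing, the clip is met at 0.12, resists with about 8 to 10 N at the green mark and snaps at 0.09, where the force drops to nothing; left alone the clipped cover rests at 0.05. Pressing it on from there works against the buffers: 6 N at 0.045 rising to 11 N at 0 (at the green mark), then the hard stop.
- cover_axis (a point): Middle of the cover's hinge axis, 75 mm behind the printer's centre and 90 mm above the counter; axes as the printer's. The axis runs along the printer's y.
- press_spot (a point): Centre of the green mark on the outside of the cover, 146 mm from the hinge axis and 24 mm from the front edge. x and y lie in the cover (x towards the hinge), z is its outward normal. The white cover is a plate 6 mm thick, 146 mm wide, reaching 170 mm from the hinge axis (the axis lies in mid-thickness), with a 50 mm wide thumb tab in the middle of its front edge that reaches 18 mm further.
- mustard_pot: White pot with a red lid, diameter 61, height 48 mm, a bystander. Origin under its centre.
- pepper_pot: White pot with a black lid, diameter 55, height 62 mm, a bystander. Origin under its centre.
- sauce_cup: Small whitish sauce cup with a clear lid, diameter 69, height 36 mm, a bystander. Origin under its centre.

How it is judged:
On the way, in this order (a step that is already met when the one before it is completed fails the run):
1. the till roll lies in the cradle, across the printer, let go, while the cover is still open (x of roll_middle in the frame of roll_seat between -0.008 and 0.008 m and y of roll_middle in the frame of roll_seat between -0.01 and 0.01 m and z of roll_middle in the frame of roll_seat between -0.006 and 0.006 m and angle between the z axis of till_roll and the y axis of printer, either way round below 0.2 rad and contact force between the fingers and till_roll below 0.1 N and value of joint cover above 0.8 rad), for 0.2 s.
2. the cover has snapped past its clip under the robot's push (value of joint cover below 0.06 rad and contact force between the fingers and cover above 2 N), for 0.1 s.
At the end, for the whole second after the job is handed in: the cover is clipped (joint below 0.06 rad) and the fingers still press on it with more than 3 N, with the roll at rest in the cradle (its middle within 8 mm in x, 10 mm in y and 6 mm in z of the seat, its axis within 0.2 rad of the printer's y) (value of joint cover below 0.06 rad and contact force between the fingers and cover above 3 N and x of roll_middle in the frame of roll_seat between -0.008 and 0.008 m and y of roll_middle in the frame of roll_seat between -0.01 and 0.01 m and z of roll_middle in the frame of roll_seat between -0.006 and 0.006 m and angle between the z axis of till_roll and the y axis of printer, either way round below 0.2 rad and linear speed of till_roll below 0.02 m/s); the arm keeps its last pose, push and grip.
It fails at once if the cover is forced: the fingers press on it with over 40 N (contact force between the fingers and cover above 40 N).
It fails at once if a pot or the sauce cup is moved by more than 3 cm (distance of any of mustard_pot, pepper_pot, sauce_cup from where it was at the start of the episode above 0.03 m).
It also fails if it takes over 64 s, if anything falls off the work surface, if the arm or the gripper's body presses on something with over 40 N, if the wrist force passes 120 N, or if a joint passes its speed limit or range.

## Working session

There is one attempt and no reset: what is moved stays moved. The work goes in short steps, Python scripts to look and compute and a shell command to move; the robot and the scene stay as the last step left them, time stands still between calls to the robot, and variables do not carry over. Pictures are saved under pics/ and viewed, at most 10 in all, crops included, and the job is handed in when it is done.

```bash
mkdir -p pics; cat > h.py <<'E'
import numpy as np, cv2
from cell import bot
from scipy.spatial.transform import Rotation as Ro
def ray(cam,p):
    m=bot.camera_model(cam);K=np.array([[m['fx'],0,m['cx']],[0,m['fy'],m['cy']],[0,0,1]])
    q=cv2.undistortPoints(np.array([[p]],float),K,np.array(m['dist_coeffs']))[0,0]
    R=np.array(m['R']);t=np.array(m['t']);return R.T@np.array([q[0],q[1],1]),-R.T@t
def atz(cam,p,z):
    d,c=ray(cam,p);return c+d*(z-c[2])/d[2]
def atd(cam,p,dep):
    d,c=ray(cam,p);return c+d*dep
def cloud(cam,dep):
    m=bot.camera_model(cam);K=np.array([[m['fx'],0,m['cx']],[0,m['fy'],m['cy']],[0,0,1]])
    v,u=np.mgrid[0:400,0:640];P=np.stack([u,v],-1).reshape(-1,1,2).astype(float)
    q=cv2.undistortPoints(P,K,np.array(m['dist_coeffs']))[:,0]
    z=dep.reshape(-1,1);X=np.c_[q*z,z]
    W=(X-np.array(m['t']))@np.array(m['R']);W[z[:,0]==0]=np.nan;return W.reshape(400,640,3)
def tool(dW):
    "world shift -> tool axes cm"
    return Ro.from_rotvec(bot.get_obs()['eef_rot']).inv().apply(dW)*100
E
python3 - <<'E'
from h import *
o=bot.get_obs();print(o)
for c in('top','scene'):
    im,d=bot.snapshot(c);cv2.imwrite(f'pics/{c}0.png',im[...,::-1]);np.save(f'{c}0.npy',d)
    for n in('printer','till_roll','cover','mustard_pot','pepper_pot','sauce_cup'):
        print(c,n,[(r['box'],r['conf']) for r in bot.recognise(c,n)][:3])
    for n in('roll_seat','roll_middle','till_roll','cover_axis','press_spot','printer'):
        print(c,n,[(np.round(r['point'],1),round(r['conf'],2)) for r in bot.landmark_of(c,n)][:3])
E
```

```text
{'time_s': 0.0, 'qpos': array([-1.12599477e+00,  3.20283920e-01,  1.56570371e+00, -8.57043244e-06,
        1.25737315e+00, -2.00023920e-02]), 'dq': array([ 3.18637794e-04, -1.06110639e-03,  1.15381063e-04,  1.62983376e-03,
        7.77302222e-05,  1.23154437e-03]), 'joint_efforts': array([ 2.07253819e-03, -4.15528679e+01, -2.34159940e+01,  1.09854372e-05,
        8.03155446e-03,  9.84036660e-06]), 'position': array([ 0.25754879, -0.51359891,  0.25247722]), 'eef_rot': array([-3.05545278e+00, -7.23164097e-01,  5.97674524e-04]), 'ft_force': array([-0.01853948,  0.05043871, -0.2144904 ]), 'ft_torque': array([ 0.00789841,  0.05453856, -0.00253821]), 'finger_force': 0.0, 'gripper_width': 0.08560088239879834}
top printer [([237.2, 133.9, 354.1, 261.2], 0.66)]
top till_roll [([231.5, 232.8, 268.3, 267.8], 0.97)]
top cover [([232.9, 135.0, 309.2, 211.0], 0.95)]
top mustard_pot []
top pepper_pot [([378.7, 196.5, 397.7, 215.6], 0.71)]
top sauce_cup [([376.0, 230.9, 404.6, 258.4], 0.67)]
top roll_seat [(array([306. , 219.5]), 0.93), (array([303.8, 217. ]), 0.42)]
top roll_middle [(array([249.1, 
[... 253 characters left out ...]
, 121.2, 349.4, 258.2], 0.89)]
scene till_roll [([273.3, 262.4, 314.8, 301.7], 0.86), ([350.6, 163.4, 374.8, 189.3], 0.32)]
scene cover [([249.9, 115.9, 284.9, 232.5], 0.61), ([228.6, 202.2, 257.8, 232.6], 0.44)]
scene mustard_pot [([232.4, 200.4, 255.6, 232.4], 0.61)]
scene pepper_pot [([352.7, 164.1, 371.5, 188.5], 0.76)]
scene sauce_cup [([379.9, 184.7, 407.3, 212.4], 0.63)]
scene roll_seat [(array([311.7, 217.7]), 0.75)]
scene roll_middle [(array([295.2, 283.7]), 0.64)]
scene till_roll [(array([297.1, 270.2]), 0.94)]
scene cover_axis [(array([273. , 204.3]), 0.97)]
scene press_spot [(array([256.1, 149.6]), 0.94), (array([313.2, 222.3]), 0.33)]
scene printer [(array([307.7, 231.2]), 0.6)]
```

View pics/top0.png

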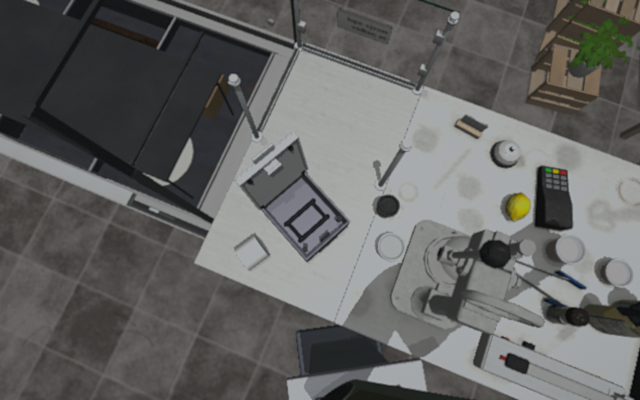

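View pics/scene0.png

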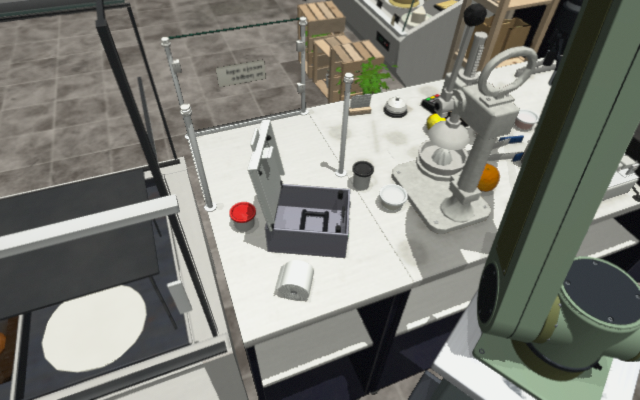

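The top view shows the printer at about (305,215), its open cover at (275,170) and the roll at (250,250). The black pot is at (388,205) and the cup at (390,245). In the scene view the red pot stands behind the cover at (243,215). Next I work out world positions.

```bash
python3 - <<'E'
from h import *
dt=np.load('top0.npy');ds=np.load('scene0.npy')
for c,n,p,z in [('top','seat',(306,219.5),.044),('scene','seat',(311.7,217.7),.044),('top','rm',(249.1,248.7),.031),('scene','rm',(295.2,283.7),.031),('top','rend',(261.6,245.8),.031),('scene','rend',(297.1,270.2),.031),
 ('top','axis',(283,187.3),.09),('scene','axis',(273,204.3),.09),('top','pepper',(388,205.5),.06),('top','cup',(390,245),.036),('scene','must',(243.5,212),.045),('top','pole',(382,185),0.0),('top','pole2',(257,137),0)]:
    print(c,n,atz(c,p,z).round(4))
for c,d in(('top',dt),('scene',ds)):
    W=cloud(c,d)
    # roll
    b=(231,232,269,268) if c=='top' else (272,260,316,303)
    P=W[b[1]:b[3],b[0]:b[2]].reshape(-1,3);P=P[P[:,2]>.045]
    print(c,'roll top pts',len(P),P.mean(0).round(4),P[:,2].max().round(4));r=cv2.minAreaRect((P[:,:2]*1000).astype(np.float32));print(r)
    # printer rim
    m=(W[...,2]>.078)&(W[...,2]<.09);S=(atz('top',(306,219.5),.044))
    m&=np.hypot(W[...,0]-S[0],W[...,1]-S[1])<.14
    P=W[m];print('rim',len(P),P.mean(0));r=cv2.minAreaRect((P[:,:2]*1000).astype(np.float32));print(r, cv2.boxPoints(r))
E
```

```text
top seat [0.5079 0.0645 0.044 ]
scene seat [0.5169 0.0626 0.044 ]
top rm [0.4582 0.2085 0.031 ]
scene rm [0.4396 0.2098 0.031 ]
top rend [0.4611 0.1781 0.031 ]
scene rend [0.4574 0.1832 0.031 ]
top axis [0.5821 0.1073 0.09  ]
scene axis [0.582 0.117 0.09 ]
top pepper [ 0.5124 -0.1329  0.06  ]
top cup [ 0.4212 -0.1262  0.036 ]
scene must [0.6471 0.1493 0.045 ]
top pole [ 0.5781 -0.1402  0.    ]
top pole2 [0.7513 0.1644 0.    ]
top roll top pts 571 [0.4471 0.2031 0.0564] 0.0641
((448.4178466796875, 204.29129028320312), (56.101806640625, 57.265357971191406), 28.899600982666016)
rim 591 [0.49782349 0.05477667 0.08395237]
((513.8322143554688, 64.60357666015625), (160.97589111328125, 137.01840209960938), 33.864925384521484) [[408.82294   76.63958 ]
 [485.17462  -37.134136]
 [618.8415    52.567574]
 [542.4898   166.3413  ]]
scene roll top pts 766 [0.4404 0.2051 0.0569] 0.0659
((443.4644470214844, 202.9911346435547), (56.77617645263672, 59.12809371948242), 27.90617561340332)
rim 756 [0.49813904 0.0679023  0.08381013]
((517.4398193359375, 72.06942749023438), (174.42462158203125, 139.671142578125), 34.12129592895508) [[406.0669    80.96147 ]
 [484.41495  -34.665543]
 [628.81274   63.177383]
 [550.4647   178.8044  ]]
```

```bash
python3 - <<'E'
from h import *
for c,b in(('top',(231,232,269,268)),('scene',(272,260,316,303))):
    W=cloud(c,np.load(c+'0.npy'));P=W[b[1]:b[3],b[0]:b[2]].reshape(-1,3);P=P[P[:,2]>.045]
    from scipy.optimize import least_squares
    # horizontal cylinder r=31, axis height .031
    def f(v):
        n=np.array([-np.sin(v[2]),np.cos(v[2])]);return np.hypot((P[:,:2]-v[:2])@n,P[:,2]-.031-v[3])-.031
    for a0 in(28.5,118.5):
        s=least_squares(f,[.446,.204,np.radians(a0),0],loss='soft_l1',f_scale=.002)
        a=np.array([np.cos(s.x[2]),np.sin(s.x[2])]);n=np.array([-a[1],a[0]])
        t=P[:,:2]@a;mid=a*(np.percentile(t,1)+np.percentile(t,99))/2+n*(s.x[:2]@n)
        print(c,np.degrees(s.x[2]),s.cost*1e6,mid,s.x[3],np.ptp(np.percentile(t,[1,99])))
tgt=np.array([.446,.204]);o=bot.get_obs()
print(tool(np.r_[tgt,.039]-o['position']))
R=Ro.from_rotvec(o['eef_rot']).as_matrix();print(R.round(3))
E
```

```text
top 29.432548534021194 3547.1211578720404 [0.44862345 0.20393329] -0.0009419514377986383 0.053264954813705245
top 118.61989289127328 457.7940303695078 [0.44849845 0.20395867] -0.0011187182905905658 0.05619973507925143
scene 29.729594376974283 4647.452467846674 [0.44249497 0.20420613] 0.0005457646350214745 0.05443623260350949
scene 119.02064945243706 1195.9139829782218 [0.44317966 0.20313279] 7.217062260432492e-05 0.056641408092370366
[ 49.01470579 -55.74656906  21.42785939]
[[ 0.894  0.448  0.   ]
 [ 0.448 -0.894 -0.   ]
 [ 0.     0.    -1.   ]]
```

```bash
python3 - <<'E'
from h import *
for c in('top','scene'):
    W=cloud(c,np.load(c+'0.npy'))
    P=W.reshape(-1,3);P=P[np.isfinite(P[:,0])]
    print(c);
    for y in np.arange(-.55,.3,.05):
        row=[]
        for x in np.arange(.1,.8,.05):
            q=P[(abs(P[:,0]-x-.025)<.025)&(abs(P[:,1]-y-.025)<.025)];row.append('%4.0f'%(q[:,2].max()*1000) if len(q) else '   .')
        print('%.2f'%y,' '.join(row))
E
```

```text
top
-0.55    5  106  107   27   67   67   55   51   37   26   29    5    3    .
-0.50   65  110  313  298   26    4   46   58   43   40   57    8    4    1
-0.45  114   49  319   23   26    1   47   57   36   31   37   68    4    3
-0.40  121   66    4   46    .    .    4    5    5    4    5   68   69    4
-0.35  140  141    .    .    .    .   27    4    3    4    4    4    4    3
-0.30  140  139   24   27  325  413  187   27    3    4    4    4    4    5
-0.25    4    4  325  431  329  415  323   29    5    5    4    3    5    4
-0.20    4    4  325  432  488  493  123   63   65    4    3    5    4    4
-0.15    3    5    4   30  479  488   39   65   65  295    4    2    4    4
-0.10    8  451  488    4    4    4   38    4    5    4    5    3    4    4
-0.05    5  386    4    3    4    4    4   90   88    3    5    4    4    3
0.00  216  274    0    4    5    3   86   86   87   87  161    4    4    5
0.05  169   -0 -854    3    4    4   90   29   27  240  262    .    6    4
0.10    4   -4 -850 -855    4    5   85   87   86  276  277    .    3   19
0.15    2   -8 -852 -850    2    4 
[... 781 characters left out ...]
 4    4    7    4    4
-0.15 -597    5  556  322  481  490   40   64   65  296    5    5    4    4
-0.10 -495  576  563    4    4   40   40    5    4    4    4    5    4    3
-0.05  585  593    5    5    5    6    5   92   87    .    3    4   -1    4
0.00  526  541    2    5    6    5   87   89   89   88  140    .    4    4
0.05  384    .    .    5    6    4   92   26   28  238  263    4    4    5
0.10  223    .    .   -3    4    4   85   88   87  278  278   50    4   15
0.15    2    .    .    .    3    5   66   64  248  276   51   50  295  295
0.20    .    .    .    .    .    5   65   63    4    5    6    5  352  353
0.25    .    .    .    .    .    3    5    5    4    4  352  353  353 -154
```

```bash
python3 -m creep '[[-1,0,0,-8,0],[-1,0,0,-16,0],[-1,0,0,-24,0],[-1,0,0,-31,0],[-1,0,0,-31,0],[-1,0,0,-31,0],[-1,0,0,-31,0],[-1,0,0,-31,0],[-1,0,0,-31,0]]'
```

```text
time_s: 2.2
position: [0.2578, -0.5141, 0.5622]
eef_rot: [-3.055, -0.723, 0.001]
ft_force: [-0.3, 0.3, -0.0]
gripper_width: 0.0855
finger_force: 0.0
```

```bash
python3 -m creep '[[-1,30.9,-19.2,0,0],[-1,30.9,-19.2,0,0],[-1,30.9,-19.2,0,0],[-1,30.9,-19.2,0,0],[-1,30.9,-19.2,0,0],[-1,30.9,-19.2,0,0],[-1,30.9,-19.2,0,0],[-1,30.9,-19.2,0,0],[-1,30.9,-19.2,0,0]]'; python3 - <<'E'
from h import *
o=bot.get_obs();print(o['position'],o['qpos'],tool(np.array([.446,.204,.25])-o['position']))
E
```

```text
time_s: 3.1
position: [0.4485, -0.2024, 0.5616]
eef_rot: [-3.054, -0.729, 0.005]
ft_force: [-0.9, -0.8, -0.4]
gripper_width: 0.0855
finger_force: 0.0
[ 0.44849532 -0.20236356  0.56159205] [-4.47103778e-01  1.65009313e-01  1.01933224e+00 -2.27254923e-04
  1.96080174e+00  6.55075673e-01] [ 18.20042648 -36.2859552   31.21451038]
```

```bash
python3 -m creep '[[-1,18.1,-36.4,0,-0.04],[-1,18.1,-36.4,0,-0.04],[-1,18.1,-36.4,0,-0.04],[-1,18.1,-36.4,0,-0.04],[-1,18.1,-36.4,10,-0.04],[-1,18.1,-36.4,20,-0.04],[-1,18.1,-36.4,31,-0.04],[-1,18.1,-36.4,40,-0.04],[-1,18.1,-36.4,40,-0.04],[-1,18.1,-36.4,40,-0.04],[-1,18.1,-36.4,40,-0.04],[-1,18.1,-36.4,40,-0.04]]'; python3 - <<'E'
from h import *
o=bot.get_obs();print(o['position'],tool(np.array([.446,.204,.039])-o['position']),Ro.from_rotvec(o['eef_rot']).as_matrix().round(3))
E
```

```text
time_s: 4.3
position: [0.4462, 0.1794, 0.2219]
eef_rot: [3.042, 0.781, -0.001]
ft_force: [0.6, 1.4, 0.7]
gripper_width: 0.085
finger_force: 0.0
[0.44623386 0.17935454 0.22189304] [ 1.18597046 -2.18840185 18.2859935 ] [[ 0.876  0.482 -0.   ]
 [ 0.482 -0.876 -0.001]
 [-0.001  0.001 -1.   ]]
```

```bash
python3 -m creep '[[-1,0.6,-1.2,5,0],[-1,1.2,-2.2,9,0],[-1,1.2,-2.2,10,0],[-1,1.2,-2.2,10,0],[-1,1.2,-2.2,10,0]]'; python3 - <<'E'
from h import *
o=bot.get_obs();print(o['position'],tool(np.array([.446,.204,.039])-o['position']),Ro.from_rotvec(o['eef_rot']).as_matrix().round(3))
im,d=bot.snapshot('scene');im2,d=bot.snapshot('top')
a=cv2.resize(im[170:320,200:360],None,fx=3,fy=3);b=cv2.resize(im2[180:300,190:310],(450,450))
cv2.imwrite('pics/pre.png',np.hstack([cv2.resize(a,(340,450))[...,::-1],b[...,::-1]]))
E
```

```text
time_s: 4.8
position: [0.4478, 0.2053, 0.1258]
eef_rot: [3.042, 0.783, 0.004]
ft_force: [-0.3, -0.1, 0.5]
gripper_width: 0.085
finger_force: 0.0
[0.44780805 0.20530816 0.12580961] [-0.24336561  0.02078154  8.6803932 ] [[ 0.876  0.483  0.003]
 [ 0.483 -0.876  0.001]
 [ 0.003  0.001 -1.   ]]
```

View pics/pre.png

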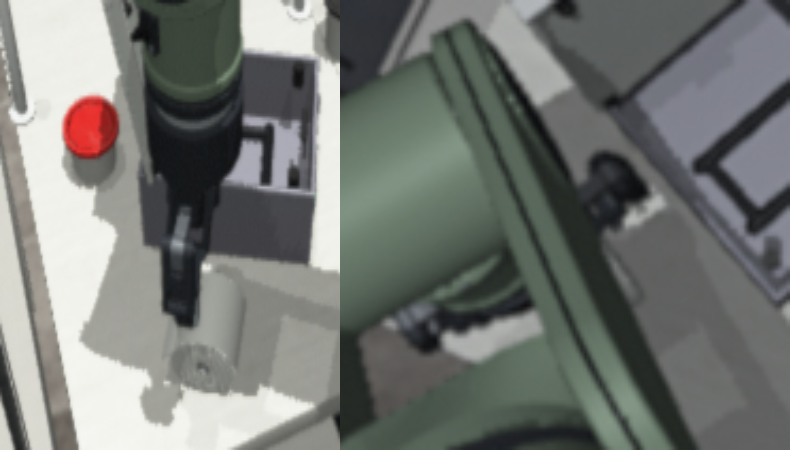

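The gripper stands above the roll with its closing line along the roll's axis; the roll's near end is at (200,365) in the left crop. I go down and grip.

```bash
python3 -m creep '[[-1,-0.2,0,4,0],[-1,-0.2,0,7,0],[-1,-0.2,0,8.6,0],[-1,-0.2,0,8.6,0],[1,-0.2,0,8.6,0],[1,-0.2,0,8.6,0],[1,-0.2,0,8.6,0],[1,-0.2,0,8.6,0],[1,-0.2,0,8.6,0],[1,-0.2,0,8.6,0]]'
```

```text
time_s: 5.9
position: [0.4462, 0.2056, 0.0402]
eef_rot: [-3.042, -0.785, -0.007]
ft_force: [-0.0, -1.3, 7.0]
gripper_width: 0.056
finger_force: 62.8
```

```bash
python3 -m creep '[[1,0,0,-5,0],[1,0,0,-10,0],[1,0,0,-14,0],[1,0,0,-14,0],[1,0,0,-14,0]]'; python3 - <<'E'
from h import *
o=bot.get_obs();print(o['position'],tool(np.array([.510,.065,.18])-o['position']),o['ft_force'],o['gripper_width'])
im,d=bot.snapshot('scene')
for n in('roll_middle','till_roll'): print(n,[(np.round(r['point'],1),r['conf']) for r in bot.landmark_of('scene',n)])
W=cloud('scene',d)
cv2.imwrite('pics/lift.png',cv2.resize(im[130:300,200:370],(680,600))[...,::-1][:600])
E
```

```text
time_s: 6.4
position: [0.4448, 0.2051, 0.1794]
eef_rot: [-3.042, -0.785, -0.004]
ft_force: [1.0, 0.5, -1.0]
gripper_width: 0.0563
finger_force: 64.8
[0.44478066 0.20514032 0.17935479] [-1.06992826 15.42025488 -0.06226348] [ 0.99504869  0.52938942 -1.02293247] 0.056326767772468284
roll_middle [(array([296.9, 245.5]), 0.66)]
till_roll [(array([298.8, 232.5]), 0.94), (array([257.7, 150.4]), 0.68)]
```

View pics/lift.png

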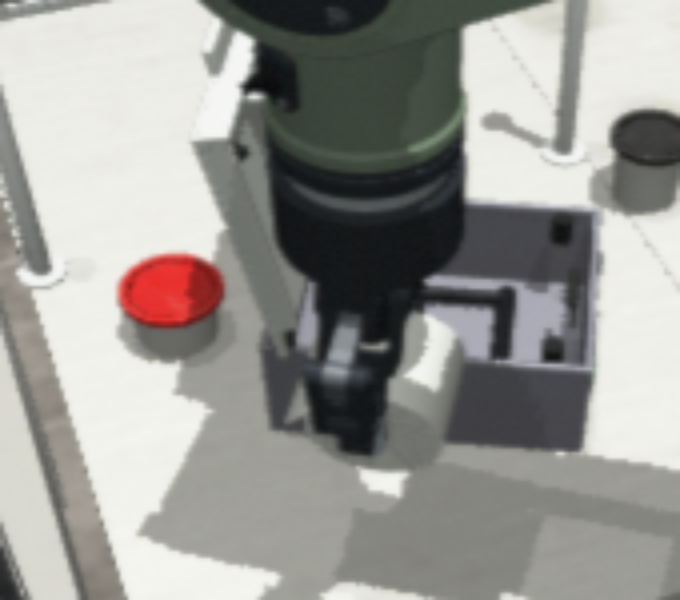

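```bash
python3 - <<'E'
from h import *
from scipy.optimize import least_squares
print(atz('scene',(296.9,245.5),.170),atz('scene',(298.8,232.5),.170))
im,d=bot.snapshot('scene');W=cloud('scene',d);o=bot.get_obs();p=o['position']
R=Ro.from_rotvec(o['eef_rot'])
L=R.inv().apply((W.reshape(-1,3)-p))
rgb=im.reshape(-1,3).astype(int)
m=(np.abs(L[:,0])<.05)&(np.abs(L[:,1])<.026)&(L[:,2]>-.03)&(L[:,2]<.05)&(rgb.min(1)>95)
P=L[m];print(len(P),P.min(0),P.max(0))
f=lambda v:np.hypot(P[:,0]-v[0],P[:,2]-v[1])-.031
for x0 in(0,.01,-.01):
    s=least_squares(f,[x0,.008],loss='soft_l1',f_scale=.0015);print(s.x,s.cost*1e6)
E
```

```text
[0.43071189 0.21138029 0.17      ] [0.44693022 0.18718041 0.17      ]
412 [-0.03623129 -0.02589499 -0.02424564] [0.03399155 0.02586268 0.00972857]
[-0.00464542  0.00830236] 305.5060572161497
[-0.00464543  0.00830236] 305.50605721604444
[-0.00464543  0.00830237] 305.5060572173586
```

```bash
python3 - <<'E'
from h import *
o=bot.get_obs();print(o['position'],tool(np.array([.5133,.0677,.18])-o['position']))
E
python3 -m creep '[[1,-0.7,15.4,0,-0.09],[1,-0.7,15.4,0,-0.09],[1,-0.7,15.4,0,-0.09],[1,-0.7,15.4,0,-0.09],[1,-0.7,15.4,0,-0.09],[1,-0.7,15.4,0,-0.09]]'
python3 - <<'E'
from h import *
from scipy.optimize import least_squares
o=bot.get_obs();p=o['position'];R=Ro.from_rotvec(o['eef_rot']);M=R.as_matrix();print(p,np.degrees(np.arctan2(M[1,0],M[0,0])),tool(np.array([.5133,.0677,.18])-p))
im,d=bot.snapshot('scene');W=cloud('scene',d).reshape(-1,3)
L=R.inv().apply(W-p);rgb=im.reshape(-1,3).astype(int)
m=(np.abs(L[:,0])<.05)&(np.abs(L[:,1])<.026)&(L[:,2]>-.03)&(L[:,2]<.05)&(rgb.min(1)>95)
P=L[m];s=least_squares(lambda v:np.hypot(P[:,0]-v[0],P[:,2]-v[1])-.031,[0,.008],loss='soft_l1',f_scale=.0015);print(len(P),s.x,s.cost*1e6)
# printer front wall top & right wall in frame of yaw 34 centered at (.518,.070)
a=np.radians(34);C=np.array([.518,.0705]);Q=(W[:,:2]-C)@np.array([[np.cos(a),-np.sin(a)],[np.sin(a),np.cos(a)]])
z=W[:,2]
fr=(z>.03)&(z<.08)&(abs(Q[:,1])<.06)&(Q[:,0]<-.07)&(Q[:,0]>-.1);print('front outer x (exp -.0875)',fr.sum(),np.percentile(Q[fr,0],[5,25,50]),np.polyfit(Q[fr,1],Q[fr,0],1))
for sgn in(1,-1):
    e=(z>.03)&(z<.08)&(abs(Q[:,0])<.08)&(sgn*Q[:,1]>.055)&(sgn*Q[:,1]<.08)
    if e.sum()>5: print('side',sgn,e.sum(),np.percentile(Q[e,1],[5,50,95]),np.polyfit(Q[e,0],Q[e,1],1))
cv2.imwrite('pics/over.png',cv2.resize(im[120:290,200:370],(600,600))[...,::-1])
E
```

```text
[0.44368976 0.20461825 0.17663705] [-0.52942157 15.35057368 -0.33853733]
time_s: 7.2
position: [0.5122, 0.0675, 0.1773]
eef_rot: [-3.003, -0.921, 0.004]
ft_force: [0.1, 0.9, -1.7]
gripper_width: 0.056
finger_force: 65.0
[0.5121636  0.06753986 0.17729935] 34.09052572635214 [ 0.10253498  0.0499933  -0.27035732]
322 [-0.00393878  0.00817766] 334.36966912205173
front outer x (exp -.0875) 44 [-0.08842998 -0.08200549 -0.08180063] [ 0.01292061 -0.08068056]
side 1 1055 [0.06496726 0.06656386 0.06819968] [-0.00520947  0.06653683]
side -1 567 [-0.06530447 -0.06326921 -0.06144162] [-0.00362044 -0.0633145 ]
```

View pics/over.png

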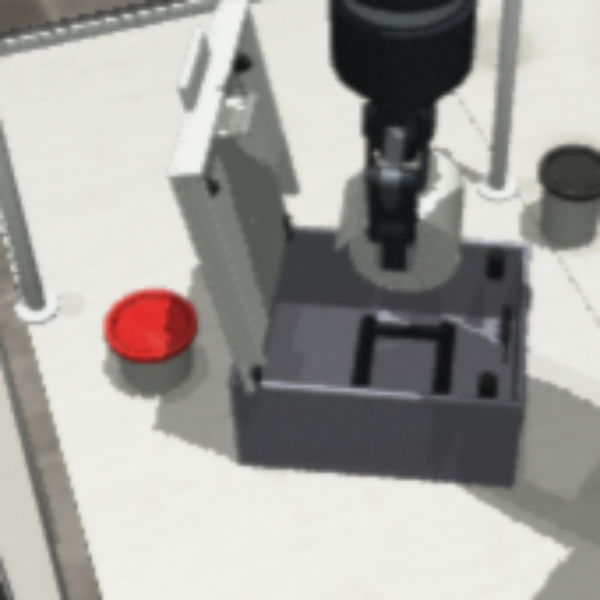

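The gripped roll hangs above the cradle: roll at (410,235), cradle bars at (405,350), open cover to the left. Only a small shift is needed, then down.

```bash
python3 -m creep '[[1,0.1,0.15,3,0],[1,0.1,0.15,6,0],[1,0.1,0.15,9,0],[1,0.1,0.15,11,0],[1,0.1,0.15,11.8,0],[1,0.1,0.15,12.1,0],[1,0.1,0.15,12.1,0],[1,0.1,0.15,12.1,0]]'; python3 - <<'E'
from h import *
o=bot.get_obs();print(o['position'],tool(np.array([.5134,.0665,.0525])-o['position']),o['ft_force'])
E
```

```text
time_s: 8.05
position: [0.5155, 0.0666, 0.0584]
eef_rot: [3.003, 0.921, 0.004]
ft_force: [0.3, -1.1, -1.1]
gripper_width: 0.0564
finger_force: 65.0
[0.5154915  0.06659611 0.05835529] [-0.17972679 -0.1099798   0.58504972] [ 0.33297953 -1.13790227 -1.12853544]
```

```bash
python3 -m creep '[[1,-0.15,-0.1,0.2,0],[1,-0.15,-0.1,0.45,0],[1,-0.15,-0.1,0.45,0],[1,-0.15,-0.1,0.45,0]]'; python3 - <<'E'
from h import *
o=bot.get_obs();print(o['position'],tool(np.array([.5139,.0667,.0525])-o['position']),o['ft_force'])
E
```

```text
time_s: 8.45
position: [0.5144, 0.0666, 0.0538]
eef_rot: [3.004, 0.92, 0.006]
ft_force: [1.7, 3.3, 4.6]
gripper_width: 0.0562
finger_force: 65.4
[0.51438058 0.06663659 0.05380666] [-0.03675076 -0.03232382  0.13049109] [1.66860989 3.33764996 4.5632477 ]
```

```bash
python3 -m creep '[[-0.6,0,0,0,0],[-0.6,0,0,0,0],[-0.6,0,0,0,0],[-0.6,0,0,0,0],[-0.6,0,0,-3,0],[-0.6,0,0,-7,0],[-0.6,0,0,-12,0],[-0.6,0,0,-17,0],[-0.6,0,0,-22,0],[-0.6,0,0,-27,0],[-0.6,0,0,-27,0]]'; python3 - <<'E'
from h import *
from scipy.optimize import least_squares
o=bot.get_obs();print(o['position'],o['gripper_width'])
im,d=bot.snapshot('scene');W=cloud('scene',d).reshape(-1,3);rgb=im.reshape(-1,3).astype(int)
a=np.radians(34);C=np.array([.519,.0701]);Q=np.c_[(W[:,:2]-C)@np.array([[np.cos(a),-np.sin(a)],[np.sin(a),np.cos(a)]]),W[:,2]]
m=(Q[:,0]>-.05)&(Q[:,0]<.04)&(abs(Q[:,1])<.045)&(Q[:,2]>.045)&(Q[:,2]<.085);P=Q[m];print(len(P),P.min(0),P.max(0))
s=least_squares(lambda v:np.hypot(P[:,0]-v[0]-v[2]*P[:,1],P[:,2]-v[1])-.031,[-.01,.044,0],loss='soft_l1',f_scale=.0015);print('x,z,skew (exp -.010,.044,0)',s.x, 'y',np.percentile(P[:,1],[2,98]))
cv2.imwrite('pics/placed.png',cv2.resize(im[100:270,200:370],(600,600))[...,::-1])
print([(r['point'],r['conf']) for r in bot.landmark_of('scene','press_spot')])
E
```

```text
time_s: 9.55
position: [0.5151, 0.0662, 0.3297]
eef_rot: [3.001, 0.92, 0.02]
ft_force: [-0.3, 0.5, -0.2]
gripper_width: 0.0684
finger_force: 0.0
[0.51510996 0.06617648 0.32970574] 0.06837378123330981
759 [-0.04063078 -0.02849845  0.0450834 ] [0.02755668 0.03223009 0.07875774]
x,z,skew (exp -.010,.044,0) [-0.0092653   0.04309256  0.015551  ] y [-0.02593171  0.03076991]
[([256.7, 150.0], 0.89)]
```

View pics/placed.png

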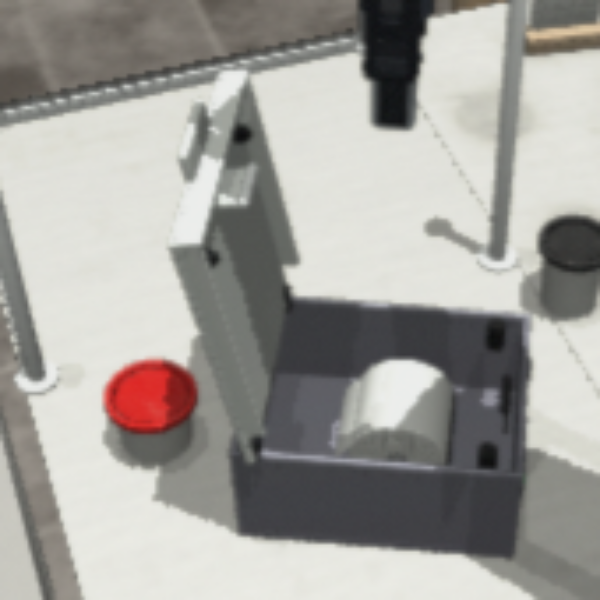

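The roll lies seated across the cradle at (395,410), let go, with the cover still open. I measure the cover angle and go behind the cover.

```bash
python3 - <<'E'
from h import *
o=bot.get_obs()
for c in('scene','top'):
    im,d=bot.snapshot(c);W=cloud(c,d).reshape(-1,3)
    a=np.radians(34);C=np.array([.519,.0701]);Q=np.c_[(W[:,:2]-C)@np.array([[np.cos(a),-np.sin(a)],[np.sin(a),np.cos(a)]]),W[:,2]]
    m=(Q[:,0]>.03)&(Q[:,0]<.15)&(abs(Q[:,1])<.065)&(Q[:,2]>.13)&(Q[:,2]<.24);P=Q[m];k=np.polyfit(P[:,2],P[:,0],1);res=P[:,0]-np.polyval(k,P[:,2])
    P=P[abs(res)<.006];k=np.polyfit(P[:,2],P[:,0],1)
    print(c,len(P),k,'x at z=.09',np.polyval(k,.09),'angle',np.pi/2+np.arctan(k[0]))
    m=(Q[:,0]>.03)&(Q[:,0]<.16)&(abs(Q[:,1])<.08)&(Q[:,2]>.24)&(Q[:,2]<.3);P=Q[m];print('top pts',len(P),np.percentile(P,[2,50,98],axis=0).round(3).tolist())
def P2W(x,y): return C+np.array([np.cos(a)*x-np.sin(a)*y,np.sin(a)*x+np.cos(a)*y])
print('shift to x=.14,y=0,z=.39',tool(np.r_[P2W(.14,0),.39]-o['position']))
E
```

```text
scene 677 [0.11981227 0.06423902] x at z=.09 0.07502212266843314 angle 1.690040180420266
top pts 656 [[0.077, -0.07, 0.241], [0.096, 0.013, 0.26], [0.106, 0.073, 0.276]]
top 252 [0.14526386 0.06030183] x at z=.09 0.07337557492303698 angle 1.715051167677987
top pts 51 [[0.087, 0.007, 0.255], [0.092, 0.016, 0.259], [0.1, 0.023, 0.26]]
shift to x=.14,y=0,z=.39 [14.73608361  0.02135526 -6.72146748]
```

```bash
python3 -m creep '[[1,0,0,-4,0],[1,0,0,-7,0],[1,4,0,-7,0],[1,8,0,-7,0],[1,12,0,-7,0],[1,14.7,0,-7,0],[1,14.7,0,-7,0],[1,14.7,0,-7,0]]'; python3 - <<'E'
from h import *
o=bot.get_obs();a=np.radians(34);C=np.array([.519,.0701]);p=o['position']
d=p[:2]-C;print(p,'printer xy',d@[np.cos(a),np.sin(a)],d@[-np.sin(a),np.cos(a)],Ro.from_rotvec(o['eef_rot']).as_matrix().round(3),o['ft_force'],o['gripper_width'])
E
```

```text
time_s: 10.55
position: [0.6345, 0.1486, 0.3898]
eef_rot: [3.003, 0.921, -0.009]
ft_force: [-0.0, -0.2, 0.3]
gripper_width: 0.0
finger_force: 0.0
[0.6345151  0.14860612 0.38984512] printer xy 0.13966642379328353 0.0004893005614278745 [[ 0.828  0.561 -0.005]
 [ 0.561 -0.828 -0.002]
 [-0.005 -0.002 -1.   ]] [-0.03430318 -0.24441426  0.32111919] 1.2853781832808687e-06
```

Now down to TCP z = 0.262, then slowly forward onto the back of the cover.

```bash
python3 -m creep '[[1,0,0,4,0],[1,0,0,8,0],[1,0,0,11.5,0],[1,0,0,12.8,0],[1,0,0,12.8,0],[1,-1.5,0,12.8,0],[1,-2.5,0,12.8,0],[1,-3.2,0,12.8,0],[1,-3.8,0,12.8,0],[1,-4.4,0,12.8,0],[1,-5,0,12.8,0],[1,-5,0,12.8,0]]'; cat > st.py <<'E'
from h import *
o=bot.get_obs();a=np.radians(34);C=np.array([.519,.0701]);p=o['position']
d=p[:2]-C;x,y=d@[np.cos(a),np.sin(a)],d@[-np.sin(a),np.cos(a)]
f=o['ft_force'];print('t',o['time_s'],'px',round(x,4),round(y,4),'z',p[2].round(4),'F printer x,y,z',np.round([f[:2]@[np.cos(a),np.sin(a)],f[:2]@[-np.sin(a),np.cos(a)],f[2]],1))
E
python3 st.py
```

```text
time_s: 11.75
position: [0.5927, 0.1202, 0.2649]
eef_rot: [3.004, 0.92, -0.001]
ft_force: [-0.6, -0.0, 0.4]
gripper_width: -0.0
finger_force: 0.0
t 11.75 px 0.0891 0.0003 z 0.2649 F printer x,y,z [-0.5  0.4  0.4]
```

```bash
cat > ang.py <<'E'
from h import *
im,d=bot.snapshot('scene');W=cloud('scene',d).reshape(-1,3);rgb=im.reshape(-1,3).astype(int)
a=np.radians(34);C=np.array([.519,.0701]);Q=np.c_[(W[:,:2]-C)@np.array([[np.cos(a),-np.sin(a)],[np.sin(a),np.cos(a)]]),W[:,2]]
m=(Q[:,0]>-.15)&(Q[:,0]<.15)&(Q[:,1]>-.07)&(Q[:,1]<.07)&(Q[:,2]>.095)&(abs(Q[:,1])>.02)&(rgb.min(1)>70)
P=Q[m];r=np.hypot(P[:,0]-.075,P[:,2]-.09);P=P[(r>.05)&(r<.18)]
th=np.arctan2(P[:,2]-.09,.075-P[:,0]);print(len(P),'angle pct',np.percentile(th,[10,30,50,70,90]).round(3))
E
python3 ang.py
```

```text
478 angle pct [1.464 1.495 1.516 1.535 1.563]
```

```bash
python3 - <<'E'
from h import *
x0,z0=.0891,.2649
for t in [1.55,1.45,1.33,1.21,1.09,.97,.85,.75,.65,.55,.45,.35,.3,.25,.2,.16,.12,.09,.05,0]:
    x=.075-.155*np.cos(t)+.003*np.sin(t)+.011;z=.09+.155*np.sin(t)+.003*np.cos(t)+.022
    print(t,round((x-x0)*100,1),round((z0-z)*100,1))
E
```

```text
1.55 -0.3 -0.2
1.45 -1.9 -0.1
1.33 -3.7 0.2
1.21 -5.5 0.7
1.09 -7.2 1.4
0.97 -8.8 2.3
0.85 -10.3 3.4
0.75 -11.4 4.5
0.65 -12.5 5.7
0.55 -13.4 6.9
0.45 -14.1 8.3
0.35 -14.8 9.7
0.3 -15.0 10.4
0.25 -15.3 11.2
0.2 -15.4 11.9
0.16 -15.6 12.5
0.12 -15.7 13.1
0.09 -15.7 13.6
0.05 -15.8 14.2
0 -15.8 15.0
```

```bash
python3 -m creep '[[1,-1.9,0,-0.1,0],[1,-3.7,0,0.2,0],[1,-5.5,0,0.7,0],[1,-7.2,0,1.4,0],[1,-8.8,0,2.3,0],[1,-8.8,0,2.3,0],[1,-8.8,0,2.3,0]]'; python3 st.py; python3 ang.py
```

```text
time_s: 12.5
position: [0.521, 0.0714, 0.242]
eef_rot: [3.004, 0.92, 0.001]
ft_force: [0.7, -0.4, 0.2]
gripper_width: -0.0
finger_force: 0.0
t 12.5 px 0.0024 0.0 z 0.242 F printer x,y,z [ 0.3 -0.7  0.2]
1067 angle pct [0.928 0.98  0.986 0.995 1.011]
```

```bash
python3 -m creep '[[1,-1.5,0,1.1,0],[1,-2.6,0,2.2,0],[1,-3.7,0,3.4,0],[1,-4.6,0,4.6,0],[1,-5.3,0,6,0],[1,-6,0,7.4,0],[1,-6.4,0,8.5,0],[1,-6.6,0,9.1,0],[1,-6.6,0,9.1,0],[1,-6.6,0,9.1,0]]'; python3 st.py; python3 ang.py
```

```text
time_s: 13.55
position: [0.4667, 0.0345, 0.1512]
eef_rot: [3.003, 0.921, 0.002]
ft_force: [0.5, 0.8, 0.4]
gripper_width: 0.0002
finger_force: 0.0
t 13.55 px -0.0633 -0.0002 z 0.1512 F printer x,y,z [0.8 0.4 0.4]
1704 angle pct [0.246 0.256 0.263 0.274 0.294]
```

```bash
python3 -m creep '[[1,-0.2,0,0.5,0],[1,-0.3,0,0.9,0],[1,-0.4,0,1.3,0],[1,-0.5,0,1.6,0],[1,-0.5,0,1.8,0],[1,-0.5,0,1.8,0]]'; python3 st.py;python3 ang.py
```

```text
time_s: 14.2
position: [0.4612, 0.0313, 0.1328]
eef_rot: [3.004, 0.921, -0.002]
ft_force: [-2.3, -0.9, 2.9]
gripper_width: -0.0
finger_force: 1.1
t 14.2 px -0.0696 0.0002 z 0.1328 F printer x,y,z [-2.4  0.5  2.9]
1699 angle pct [0.133 0.142 0.151 0.161 0.18 ]
```

```bash
python3 -m creep '[[1,0,0,0.15,0],[1,0,0,0.3,0],[1,0,0,0.3,0]]'; python3 st.py; python3 -m creep '[[1,0,0,0.15,0],[1,0,0,0.3,0],[1,0,0,0.3,0]]'; python3 st.py; python3 ang.py
```

```text
time_s: 14.55
position: [0.4612, 0.0313, 0.1306]
eef_rot: [3.003, 0.921, -0.001]
ft_force: [-3.6, -0.9, 9.6]
gripper_width: 0.0001
finger_force: 4.4
t 14.55 px -0.0696 0.0001 z 0.1306 F printer x,y,z [-3.5  1.2  9.6]
time_s: 14.85
position: [0.4617, 0.0315, 0.1267]
eef_rot: [3.004, 0.92, 0.001]
ft_force: [-1.1, -0.5, -0.2]
gripper_width: 0.0
finger_force: 0.1
t 14.85 px -0.0691 0.0001 z 0.1267 F printer x,y,z [-1.2  0.2 -0.2]
1689 angle pct [0.094 0.103 0.111 0.121 0.142]
```

The clip has snapped (9.6 N, then nothing). I press on gently into the buffers.

```bash
python3 -m creep '[[1,0,0,0.2,0],[1,0,0,0.4,0],[1,0,0,0.5,0],[1,0,0,0.5,0]]'; python3 st.py; python3 -m creep '[[1,0,0,0.15,0],[1,0,0,0.3,0],[1,0,0,0.3,0]]'; python3 st.py; python3 ang.py
```

```text
time_s: 15.3
position: [0.4618, 0.0315, 0.122]
eef_rot: [3.003, 0.921, 0.0]
ft_force: [-0.5, -0.4, 4.0]
gripper_width: 0.0
finger_force: 2.1
t 15.3 px -0.069 -0.0 z 0.122 F printer x,y,z [-0.6 -0.1  4. ]
time_s: 15.6
position: [0.4617, 0.0314, 0.1192]
eef_rot: [3.003, 0.921, 0.0]
ft_force: [-1.6, -2.0, 6.6]
gripper_width: -0.0001
finger_force: 3.3
t 15.6 px -0.0692 -0.0 z 0.1192 F printer x,y,z [-2.5 -0.7  6.6]
1449 angle pct [0.046 0.055 0.063 0.074 0.097]
```

```bash
python3 -m creep '[[1,0,0,0.15,0],[1,0,0,0.25,0],[1,0,0,0.25,0],[1,0,0,0.25,0],[1,0,0,0.25,0],[1,0,0,0.25,0],[1,0,0,0.25,0],[1,0,0,0.25,0]]'; python3 st.py; python3 - <<'E'
from h import *
im,d=bot.snapshot('scene');cv2.imwrite('pics/end.png',cv2.resize(im[120:290,200:370],(600,600))[...,::-1])
E
python3 st.py
```

```text
time_s: 16.45
position: [0.4616, 0.0314, 0.117]
eef_rot: [3.003, 0.921, 0.0]
ft_force: [-2.1, -0.7, 9.7]
gripper_width: 0.0001
finger_force: 4.3
t 16.45 px -0.0693 -0.0 z 0.117 F printer x,y,z [-2.1  0.6  9.7]
t 16.5 px -0.0693 -0.0 z 0.117 F printer x,y,z [-2.5  0.7  9. ]
```

View pics/end.png

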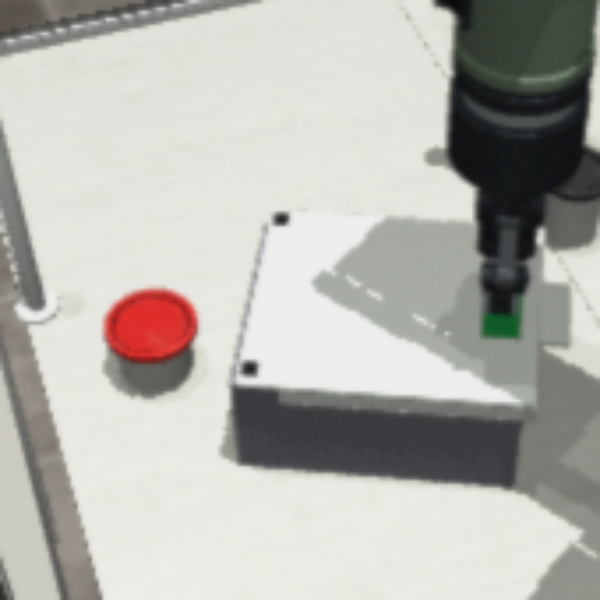

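The cover is down flat and the fingers stand on the green mark at (500,315), pushing steadily with about 9 N. The red and black pots have not moved; handing in.

```bash
python3 -c "
from cell import bot
print(bot.close_job())"
```

```text
the job is handed in; nothing more can be done
None
```

The job is handed in: the roll was seated about 2 mm from the middle of the cradle and let go, the clip snapped at about 10 N, and the fingers were still pressing the shut cover with about 9 N at hand-in; the close-up shows both pots in place, and the arm kept clear of the cup, which I did not look at again.

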